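# Gather the spacers in the tote's pouring corner

## Robot

A 7-joint arm with a two-finger parallel gripper is mounted at the origin on the work surface. World frame = base frame: x ahead of the robot, y to its left, z up, the work surface at z = 0. Lengths are in mm, angles in rad, forces in N, time in s.
With the tool pointing down it reaches from about 425 to 875 mm from the base axis. Payload 9.9 kg.
Tool frame: the origin (TCP) lies at the centre of the arm's flange, where the gripper is bolted on; the fingertips stand 173 mm ahead of it and the grasp point (between the pads) lies arm.grip_depth ahead of it (arm.grip_depth is the distance from the TCP to the grasp point, in mm); z points along the fingers, y is the direction in which the jaws open and shut (so a half turn about z gives the same grasp; the last joint's range is limited). The gripper opens to 85 mm and grips with 20 to 120 N. Pads are 22 mm wide; open, the fingers measure 114 mm over their backs; the gripper's body (76 mm by 85 mm) begins 54 mm behind the grasp point. The pads swing forward as they close: fully open they stand 13 mm farther back than shut.
Start: joints at [-1.393, 0.576, 0.025, 1.437, -0.015, 1.129, -0.057], TCP at [174.697, 652.009, 404.689] pointing down, gripper open.
Joint ranges: [-2.76, 2.76], [-0.34, 2.15], [-1.52, 1.57], [0.19, 2.46], [-1.09, 4.23], [0.17, 1.99], [-2.82, 2.82]. Speed limits (rad/s): [2.22, 2.22, 3.01, 3.01, 3.14, 3.14, 3.14].

## Interface

Orientations are given as a 3x3 rotation matrix whose columns are the frame's x, y, z axes.
In Python, from rig import arm gives the robot as it stands.
- The arm moves only by the shell command python3 -m jog 'ROWS' [OPENING] [FORCE]. ROWS is JSON, a list of rows, each an object of numbers: "tx", "ty", "tz": the shift along the tool's x, y, z in m; "wx", "wy", "wz": the turn, a rotation vector about the tool's x, y, z in degrees. A call has 1 to 8 rows; each row shifts and turns the commanded pose from where the row before left it, along the tool's axes as they then stand; what a row does not reach is not made up. A row lasts 1/10 s, in which the tool goes at most 50 mm and 8.59 degrees, less where a joint would pass 70% of its speed; a pose out of reach is approached as far as the arm can. A call is refused whole if a number of a shift passes 0.05 or a number of a turn 8.59, either way. A call with a gripper value outside its range is refused whole. OPENING is the gripper command: -1 is fully open, 1 is shut, values between are in proportion, set as the call begins (- or left out, the last holds). The fingers move at their own pace and stop on an object; FORCE is the grip in N (left out, the last holds). Time passes only in rows, so rows that do not move let the fingers close. It gives the time, the measured TCP pose, the force and the opening at its end, in the units of the state.
- arm.read_state(): the state, without advancing time (a new reading comes with each control period).
- arm.grab_frame(name): name is "scene" or "top" or "wrist"; returns a dict with "image" (400x640x3 uint8, red, green, blue), "fx", "fy", "cx", "cy" (pixels), "dist" ([k1, k2, p1, p2, k3] as OpenCV has them; the pictures are not rectified), "xyz" and "orientation" of the camera in the world. Camera axes: x right, y down, z forward; pixel columns grow to the right and rows downward; lengths in mm; the calibration is good to about 2 mm. A picture is of the moment at which its call begins. There is no depth.
- arm.sign_off(): hands the job in, once; it reports no verdict.
The state is a dict: "time": time; "joint_pos": joint angles; "qvel": joint speeds; "effort": joint torques, N m; "eef_pos": TCP position; "tool_rot": TCP orientation; "wrist_force": force on the tool from outside, world axes, zero at the start; "wrist_torque": the same for the moment, N m; "gripper_width": finger opening in mm.
Only numpy, scipy, OpenCV 4.12 (cv2) and the standard library are available. Lean on these libraries where they do the work, as an engineer would, in place of code of your own. Each camera call takes 0.05 s, during which the arm holds its last target. There are 200 camera calls.

## Task

Slide the dock's catch all the way to its open end so that it no longer holds the parts tote down, then take the tote by its upright grip plate, lift it a few centimetres clear of the dock and tilt it until all four steel spacers have slid together into the pouring corner (the one with the lowered rim, opposite the grip plate), spilling none. The job ends holding: finish with the tote still in the gripper, lifted and tilted, the spacers lying still in that corner. Leave the tape dispenser, the squeeze bottle and the flask where they stand.

Things in the scene. Friction and masses are not known exactly. Their poses are not given: they have to be found in the camera images.
- dock: Fixed aluminium base plate on the bench, 220 x 160 x 4 mm, that the tote stands on. Its origin, on the bench, lies under the centre of the tote as the tote stands in it; x and y run along the tote's sides. The catch's track runs along y on its -x edge, 113 mm from the origin.
- catch (a joint): Slide catch on the dock's track, m: it starts near 0 (closed: its steel tongue lies over a lug on the tote's -x wall and keeps the tote from being lifted); it slides in the dock's +y direction to 0.05 (fully open, at its end stop; the lug is free). It moves stiffly, about 1.5 N, and stays where it is left.
- catch_grip (a point): Point to grip on the catch's black upright post: on its middle line, 55.5 mm above the bench. The post is 24 mm (dock x) by 16 mm (dock y), top 75.5 mm above the bench, its middle 43 mm from the tote's -x wall (top 49 mm above the bench). A steel tongue runs from it to the tote 25.5 to 32.5 mm above the bench. Axes: the dock's.
- tote_grip (a point): Point to grip on the tote's upright grip plate: on its middle line, 79 mm above the tote's underside (83 mm above the bench at the start). The plate stands across the tote's (+x, -y) corner, 80 mm from the tote's middle: 12 mm thick along the diagonal, 36 mm wide across it, top 100 mm and wall rims 45 mm above the underside. Axes: the tote's, along its sides, z up; as the dock's at the start.
- pour_corner (a point): Inner (-x, +y) corner of the tote on its floor: the pouring corner, rim lowered to 26 mm over the last 36 mm of both walls; 173 mm across the diagonal from tote_grip. The tote is an open blue plastic box 140 x 140 mm outside, walls 45 mm high, walls and floor 4 mm thick, 0.2 to 0.3 kg, plus 80 g of spacers. Axes: the tote's.
- spacer0_center (a point): Centre of a loose round steel spacer, 20 mm across and 10 mm high, about 20 g, lying flat in the tote. Steel on the tote's smooth floor and walls is slippery: a tilt of about 32 degrees straight towards the pouring corner is enough even with the most friction (coefficient 0.18 to 0.26).
- spacer1_center (a point): Centre of a loose round steel spacer, 20 mm across and 10 mm high, about 20 g, lying flat in the tote. Steel on the tote's smooth floor and walls is slippery: a tilt of about 32 degrees straight towards the pouring corner is enough even with the most friction (coefficient 0.18 to 0.26).
- spacer2_center (a point): Centre of a loose round steel spacer, 20 mm across and 10 mm high, about 20 g, lying flat in the tote. Steel on the tote's smooth floor and walls is slippery: a tilt of about 32 degrees straight towards the pouring corner is enough even with the most friction (coefficient 0.18 to 0.26).
- spacer3_center (a point): Centre of a loose round steel spacer, 20 mm across and 10 mm high, about 20 g, lying flat in the tote. Steel on the tote's smooth floor and walls is slippery: a tilt of about 32 degrees straight towards the pouring corner is enough even with the most friction (coefficient 0.18 to 0.26).
- tape_dispenser: Bystander: navy table tape dispenser with a roll of tape, 150 x 60 mm, 110 mm high. Origin: centre of its underside.
- squeeze_bottle: Bystander: clear plastic bottle, 60 mm across, 140 mm high. Origin: centre of its underside.
- flask: Bystander: dark drinking flask, 66 mm across, 190 mm high. Origin: centre of its underside.

How it is judged (in metres and radians):
On the way, in this order (a step that is already met when the one before it is completed fails the run):
1. the catch is slid fully open while the tote still stands in the dock (value of joint catch above 0.043 m and height (world z) of tote_grip below 0.095 m), for 0.2 s.
2. the tote is lifted clear of the dock by the gripper (height (world z) of pour_corner above 0.03 m and contact force between tote and the fingers above 2 N), for 0.2 s.
At the end, for the whole second after the job is handed in: Catch within 7 mm of its open end; tote held in the gripper, touching nothing else, pouring corner over 30 mm above the bench, tilted over 0.25 rad; each spacer's centre within 60 mm of the pouring corner; tote and spacers at rest (under 0.03 m/s) (all of step 2 and value of joint catch above 0.043 m and angle between pour_corner's own z axis and vertical above 0.25 rad and distance between each of spacer0_center, spacer1_center, spacer2_center, spacer3_center and pour_corner below 0.06 m and linear speed of each of spacer0, spacer1, spacer2, spacer3, tote below 0.03 m/s and contact force between tote and dock below 0.2 N and contact force between tote and tape_dispenser below 0.2 N and contact force between tote and squeeze_bottle below 0.2 N and contact force between tote and flask below 0.2 N); the arm keeps its last pose, push and grip.
It fails at once if the tape dispenser is moved more than 20 mm (distance of tape_dispenser from where it was at the start of the episode above 0.02 m).
It fails at once if the squeeze bottle is moved more than 20 mm (distance of squeeze_bottle from where it was at the start of the episode above 0.02 m).
It fails at once if the flask is moved more than 20 mm (distance of flask from where it was at the start of the episode above 0.02 m).
It also fails if it takes over 45 s, if anything falls off the work surface, if the arm or the gripper's body presses on something with over 40 N, if the wrist force passes 120 N, or if a joint passes its speed limit or range.

## Working session

There is one attempt and no reset: what is moved stays moved. The work goes in short steps, Python scripts to look and compute and a shell command to move; the robot and the scene stay as the last step left them, time stands still between calls to the robot, and variables do not carry over. Pictures are saved under pics/ and viewed, about 8 in all and at most 12, crops included, and the job is handed in when it is done.

```bash
ls && mkdir -p pics && python3 - <<'E'
from rig import arm
import cv2,numpy as np
s=arm.read_state();print({k:np.round(v,3).tolist() for k,v in s.items()},arm.grip_depth)
for n in("scene","top"):
    f=arm.grab_frame(n);cv2.imwrite(f"pics/{n}0.png",f["image"][:,:,::-1]);
    print(n,{k:np.round(v,3).tolist() for k,v in f.items() if k!="image"})
    np.savez(f"pics/{n}0.npz",**f)
E
```

```text
pics
{'time': 0.0, 'joint_pos': [-1.393, 0.577, 0.025, 1.438, -0.015, 1.129, -0.057], 'qvel': [-0.0, 0.001, 0.0, -0.001, -0.001, -0.0, -0.001], 'effort': [0.001, -76.577, 2.25, -28.597, 0.015, 0.013, -0.0], 'eef_pos': [174.622, 651.845, 403.827], 'tool_rot': [[-0.966, 0.259, -0.0], [0.259, 0.966, -0.002], [-0.0, -0.002, -1.0]], 'wrist_force': [-0.751, -0.286, -0.055], 'wrist_torque': [-0.03, -0.029, 0.004], 'gripper_width': 85.41} 154.70000000000002
scene {'fx': 502.252, 'fy': 502.252, 'cx': 310.03, 'cy': 202.736, 'dist': [0.03, 0.0, 0.0, 0.0, 0.0], 'xyz': [1077.521, 315.069, 1092.799], 'orientation': [[-0.519, 0.716, -0.466], [0.854, 0.445, -0.269], [0.015, -0.538, -0.843]]}
top {'fx': 440.529, 'fy': 440.529, 'cx': 316.729, 'cy': 199.349, 'dist': [-0.093, 0.0, 0.0, 0.0, 0.0], 'xyz': [398.169, 32.814, 1101.028], 'orientation': [[0.018, -0.993, 0.118], [-0.999, -0.021, -0.024], [0.027, -0.118, -0.993]]}
```

View pics/top0.png

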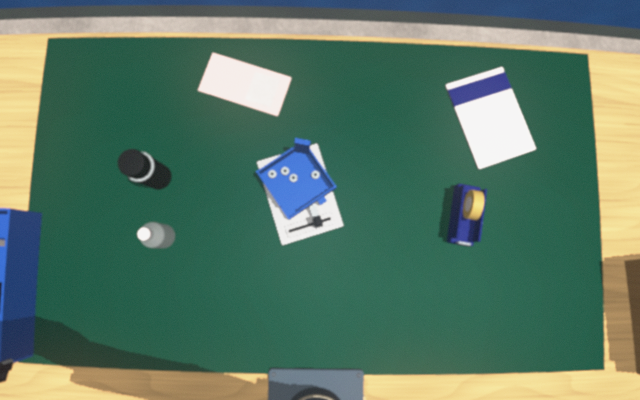

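View pics/scene0.png

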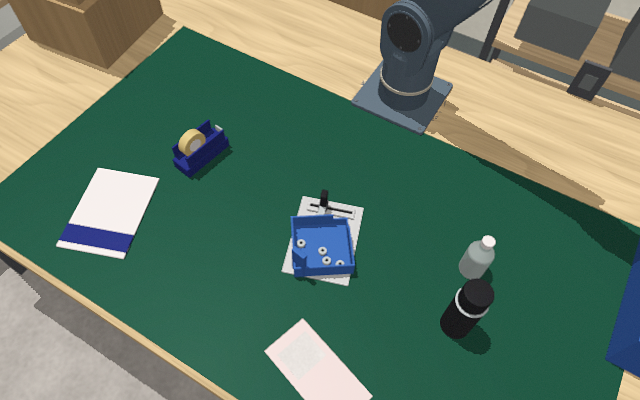

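The top view shows the dock around (300,195), with the catch post near (317,222) and the grip plate near (300,145). The tape dispenser is at (467,215), the bottle at (155,235) and the flask at (143,168). I'll zoom in for exact pixels.

```bash
python3 - <<'E'
import cv2,numpy as np
a=cv2.imread("pics/top0.png")[130:255,240:360];b=cv2.imread("pics/scene0.png")[180:295,270:375]
a=cv2.resize(a,(400,417),interpolation=cv2.INTER_CUBIC);b=cv2.resize(b,(381,417),interpolation=cv2.INTER_CUBIC)
cv2.imwrite("pics/crop0.png",np.hstack([a,b]))
E
```

```text
(no output)
```

View pics/crop0.png

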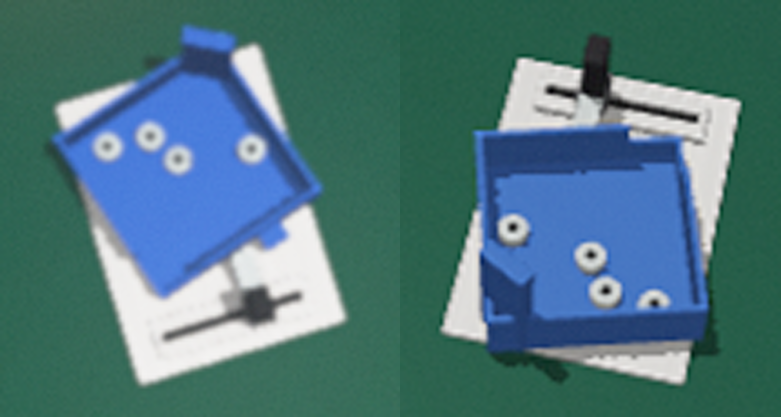

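The crops show the tote turned roughly 15° relative to the dock plate. I'll measure that instead of assuming it.

```bash
cat > h.py <<'E'
import cv2,numpy as np
def load(n): return dict(np.load(f"pics/{n}.npz"))
def ray(f,p):
    K=np.array([[f["fx"],0,f["cx"]],[0,f["fy"],f["cy"]],[0,0,1.]],float)
    u=cv2.undistortPoints(np.array([[p]],float),K,f["dist"].astype(float))[0,0]
    return f["xyz"],f["orientation"]@np.array([u[0],u[1],1])
def onz(f,p,z):
    o,d=ray(f,p);return o+d*(z-o[2])/d[2]
def tri(f,p,g,q):
    o,d=ray(f,p);a,b=ray(g,q);A=np.c_[d,-b];t=np.linalg.lstsq(A,a-o,rcond=None)[0]
    P,Q=o+d*t[0],a+b*t[1];return (P+Q)/2,np.linalg.norm(P-Q)
def proj(f,P):
    R=f["orientation"];K=np.array([[f["fx"],0,f["cx"]],[0,f["fy"],f["cy"]],[0,0,1.]],float)
    return cv2.projectPoints(np.atleast_2d(P).astype(float),cv2.Rodrigues(R.T)[0],-R.T@f["xyz"],K,f["dist"].astype(float))[0][:,0]
E
python3 - <<'E'
from h import *
t=load("top0");s=load("scene0")
T=lambda x,y:(240+x*120/400-.35,130+y*125/417-.35)
S=lambda x,y:(270+(x-400)*105/381-.35,180+y*115/417-.35)
def show(n,P):print(n,np.round(P,0))
for n,f,c,ps,z in [("dock T",t,T,[(55,105),(262,45),(347,320),(140,382)],4),("dock S",s,S,[(518,57),(742,98),(685,382),(441,333)],4),
 ("rim T",t,T,[(52,140),(320,187),(163,297)],49),("rim S",s,S,[(475,132),(707,305),(488,325),(682,142)],49),
 ("slot T",t,T,[(165,338),(300,297)],8),("slot S",s,S,[(548,90),(698,120)],8),("posttop T",t,T,[(258,298)],75.5),("posttop S",s,S,[(598,40)],75.5),
 ("plate top T",t,T,[(183,30),(235,40)],104),("plate top S",s,S,[(484,255),(530,278)],104),
 ("lug",t,T,[(272,235)],28),("tongue end",t,T,[(240,252)],30)]:
    for p in ps: show(n,onz(f,c(*p),z)[:2])
E
```

```text
dock T [623. 161.]
dock T [673.   5.]
dock T [464. -63.]
dock T [415.  91.]
dock S [467. -61.]
dock S [413.  91.]
dock S [623. 162.]
dock S [676.  10.]
rim T [588. 157.]
rim T [558. -38.]
rim T [476.  74.]
rim S [558. -38.]
rim S [589. 154.]
rim S [673.  44.]
rim S [492.  83.]
slot T [448.  73.]
slot T [481. -27.]
slot S [482. -27.]
slot S [448.  75.]
posttop T [474.   6.]
posttop S [467.   2.]
plate top T [658.  62.]
plate top T [651.  26.]
plate top S [656.  32.]
plate top S [655.  64.]
lug [525.  -5.]
tongue end [511.  19.]
```

```bash
python3 -m jog '[{"tx":-0.033,"ty":-0.034},{"tx":-0.033,"ty":-0.034},{"tx":-0.033,"ty":-0.034},{"tx":-0.033,"ty":-0.034},{"tx":-0.033,"ty":-0.034},{"tx":-0.033,"ty":-0.034},{"tx":-0.033,"ty":-0.034},{"tx":-0.033,"ty":-0.034}]' -1 40
```

```text
$[0]: bad value
```

```bash
python3 -m jog '[{"tx":-0.033,"ty":-0.034,"tz":0,"wx":0,"wy":0,"wz":0},{"tx":-0.033,"ty":-0.034,"tz":0,"wx":0,"wy":0,"wz":0},{"tx":-0.033,"ty":-0.034,"tz":0,"wx":0,"wy":0,"wz":0},{"tx":-0.033,"ty":-0.034,"tz":0,"wx":0,"wy":0,"wz":0},{"tx":-0.033,"ty":-0.034,"tz":0,"wx":0,"wy":0,"wz":0},{"tx":-0.033,"ty":-0.034,"tz":0,"wx":0,"wy":0,"wz":0},{"tx":-0.033,"ty":-0.034,"tz":0,"wx":0,"wy":0,"wz":0},{"tx":-0.033,"ty":-0.034,"tz":0,"wx":0,"wy":0,"wz":0}]' -1 40
```

```text
time: 0.9
eef_pos: [359.8, 319.1, 404.6]
tool_rot: [[-0.966, 0.259, -0.0], [0.259, 0.966, -0.0], [0.0, -0.0, -1.0]]
wrist_force: [1.1, -0.8, -0.1]
gripper_width: 85.5
```

```bash
python3 -m jog '[{"tx":-0.0238,"ty":-0.0344,"tz":0,"wx":0,"wy":0,"wz":0},{"tx":-0.0238,"ty":-0.0344,"tz":0,"wx":0,"wy":0,"wz":0},{"tx":-0.0238,"ty":-0.0344,"tz":0,"wx":0,"wy":0,"wz":0},{"tx":-0.0238,"ty":-0.0344,"tz":0,"wx":0,"wy":0,"wz":0},{"tx":-0.0238,"ty":-0.0344,"tz":0,"wx":0,"wy":0,"wz":0},{"tx":-0.0238,"ty":-0.0344,"tz":0,"wx":0,"wy":0,"wz":0},{"tx":-0.0238,"ty":-0.0344,"tz":0,"wx":0,"wy":0,"wz":0},{"tx":-0.0238,"ty":-0.0344,"tz":0,"wx":0,"wy":0,"wz":0}]' && python3 -m jog '[{"tx":0,"ty":0,"tz":0.015,"wx":0,"wy":0,"wz":-8.4},{"tx":0,"ty":0,"tz":0.015,"wx":0,"wy":0,"wz":-8.4},{"tx":0,"ty":0,"tz":0.015,"wx":0,"wy":0,"wz":-8.4},{"tx":0,"ty":0,"tz":0.015,"wx":0,"wy":0,"wz":-8.4},{"tx":0,"ty":0,"tz":0,"wx":0,"wy":0,"wz":0}]' && python3 - <<'E'
from rig import arm
import cv2,numpy as np
f=arm.grab_frame("wrist");np.savez("pics/wrist1.npz",**f);cv2.imwrite("pics/wrist1.png",f["image"][:,:,::-1])
print({k:np.round(v,3).tolist() for k,v in f.items() if k!="image"});print(arm.read_state()["joint_pos"])
E
```

```text
time: 1.7
eef_pos: [472.1, 4.2, 404.6]
tool_rot: [[-0.966, 0.259, -0.0], [0.259, 0.966, 0.0], [0.0, 0.0, -1.0]]
wrist_force: [1.5, 0.9, 0.4]
gripper_width: 85.6
time: 2.2
eef_pos: [471.3, 5.7, 343.1]
tool_rot: [[-0.947, -0.321, -0.004], [-0.321, 0.947, -0.0], [0.003, 0.001, -1.0]]
wrist_force: [-0.2, -0.6, -0.2]
gripper_width: 85.2
{'fx': 290.371, 'fy': 290.371, 'cx': 316.891, 'cy': 196.572, 'dist': [0.011, 0.0, 0.0, 0.0, 0.0], 'xyz': [396.015, -20.258, 312.999], 'orientation': [[-0.322, 0.901, 0.291], [0.947, 0.306, 0.101], [0.002, 0.308, -0.951]]}
[-0.16693881  0.35394008  0.07484292  2.03985757 -0.03816086  0.75130438
  1.82335458]
```

View pics/wrist1.png

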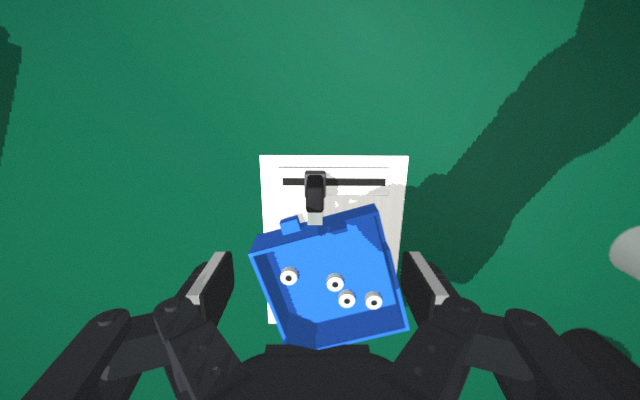

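The wrist view shows the tongue end at (315,218) butting against the tote's -x wall. The lug at (291,226) is beside the tongue, not under it. So the tote really is turned about 17° in the dock, and opening the catch will nudge its wall sideways. I'll check the post position by reprojection.

```bash
python3 - <<'E'
from h import *
w=load("wrist1");
g=cv2.cvtColor(w["image"],cv2.COLOR_RGB2GRAY)
x=np.array([.948,.319,0]);y=np.array([-.319,.948,0])
for z in(75.5,20):
  for a in(-12,12):
    for b in(-8,8):
      print(z,a,b,np.round(proj(w,np.array([472.3,4.5,z])+a*x+b*y)[0],1))
m=(g<70).astype(np.uint8)[165:225,300:332]
for r in range(0,60,4):
    c=np.flatnonzero(m[r]);print(165+r,(c.min()+300,c.max()+300) if len(c) else None)
for p,z in [((315,218),32.5),((291,222),20),((376,206),30),((250,253),49),((408,328),49)]:
    P=onz(w,p,z);d=P-np.array([573,59.5,z]);print(p,np.round(P[:2]),"dock",np.round([d@x,d@y]))
E
```

```text
75.5 -12 -8 [305.6 186.9]
75.5 -12 8 [324.5 186.9]
75.5 12 -8 [305.9 213.2]
75.5 12 8 [324.2 213.3]
20 -12 -8 [307.5 172. ]
20 -12 8 [323.  172.1]
20 12 -8 [307.7 194.2]
20 12 8 [322.8 194.3]
165 None
169 None
173 None
177 (np.int64(308), np.int64(321))
181 (np.int64(300), np.int64(331))
185 (np.int64(307), np.int64(323))
189 (np.int64(306), np.int64(323))
193 (np.int64(306), np.int64(323))
197 (np.int64(306), np.int64(323))
201 (np.int64(307), np.int64(322))
205 (np.int64(307), np.int64(322))
209 (np.int64(307), np.int64(322))
213 None
217 None
221 (np.int64(325), np.int64(325))
(315, 218) [505.  15.] dock [-79. -20.]
(291, 222) [522.  -7.] dock [-69. -46.]
(376, 206) [473.  71.] dock [-92.  43.]
(250, 253) [556. -37.] dock [-47. -86.]
(408, 328) [590. 154.] dock [46. 84.]
```

```bash
python3 -m jog '[{"tx":0,"ty":0,"tz":0.034,"wx":0,"wy":0,"wz":0},{"tx":0,"ty":0,"tz":0.034,"wx":0,"wy":0,"wz":0},{"tx":0,"ty":0,"tz":0.034,"wx":0,"wy":0,"wz":0},{"tx":0,"ty":0,"tz":0.032,"wx":0,"wy":0,"wz":0},{"tx":0,"ty":0,"tz":0,"wx":0,"wy":0,"wz":0}]' && python3 -m jog '[{"tx":0,"ty":0,"tz":0,"wx":0,"wy":0,"wz":0},{"tx":0,"ty":0,"tz":0,"wx":0,"wy":0,"wz":0},{"tx":0,"ty":0,"tz":0,"wx":0,"wy":0,"wz":0},{"tx":0,"ty":0,"tz":0,"wx":0,"wy":0,"wz":0},{"tx":0,"ty":0,"tz":0,"wx":0,"wy":0,"wz":0},{"tx":0,"ty":0,"tz":0,"wx":0,"wy":0,"wz":0},{"tx":0,"ty":0,"tz":0,"wx":0,"wy":0,"wz":0},{"tx":0,"ty":0,"tz":0,"wx":0,"wy":0,"wz":0}]' 1 40
```

```text
time: 2.75
eef_pos: [471.4, 5.9, 208.5]
tool_rot: [[-0.949, -0.316, -0.005], [-0.316, 0.949, -0.001], [0.005, 0.001, -1.0]]
wrist_force: [-0.3, -0.9, -0.2]
gripper_width: 85.8
time: 3.55
eef_pos: [472.3, 5.8, 211.6]
tool_rot: [[-0.948, -0.318, 0.002], [-0.318, 0.948, 0.0], [-0.002, -0.0, -1.0]]
wrist_force: [-1.3, -0.2, 9.7]
gripper_width: 15.3
```

```bash
python3 -m jog '[{"tx":0,"ty":0.005,"tz":-0.001,"wx":0,"wy":0,"wz":0},{"tx":0,"ty":0.006,"tz":-0.001,"wx":0,"wy":0,"wz":0},{"tx":0,"ty":0.006,"tz":0,"wx":0,"wy":0,"wz":0},{"tx":0,"ty":0.006,"tz":0,"wx":0,"wy":0,"wz":0},{"tx":0,"ty":0.006,"tz":0,"wx":0,"wy":0,"wz":0},{"tx":0,"ty":0.006,"tz":0,"wx":0,"wy":0,"wz":0},{"tx":0,"ty":0.006,"tz":0,"wx":0,"wy":0,"wz":0},{"tx":0,"ty":0.005,"tz":0,"wx":0,"wy":0,"wz":0}]'; python3 -m jog '[{"tx":0,"ty":0.002,"tz":0,"wx":0,"wy":0,"wz":0},{"tx":0,"ty":0.002,"tz":0,"wx":0,"wy":0,"wz":0},{"tx":0,"ty":0,"tz":0,"wx":0,"wy":0,"wz":0}]'
```

```text
time: 4.35
eef_pos: [458.2, 48.2, 212.0]
tool_rot: [[-0.948, -0.317, 0.002], [-0.317, 0.948, -0.002], [-0.001, -0.003, -1.0]]
wrist_force: [14.4, -26.1, -30.3]
gripper_width: 15.8
time: 4.65
eef_pos: [457.8, 48.8, 212.0]
tool_rot: [[-0.95, -0.313, 0.003], [-0.313, 0.95, -0.006], [-0.002, -0.006, -1.0]]
wrist_force: [14.2, -26.5, -28.7]
gripper_width: 15.0
```

Moved 45 mm along dock +y and stopped hard, so the post is now at dock y ≈ +26. Next I'll release, rise and look.

```bash
python3 -m jog '[{"tx":0,"ty":-0.002,"tz":0,"wx":0,"wy":0,"wz":0},{"tx":0,"ty":-0.001,"tz":0,"wx":0,"wy":0,"wz":0},{"tx":0,"ty":0,"tz":0,"wx":0,"wy":0,"wz":0},{"tx":0,"ty":0,"tz":0,"wx":0,"wy":0,"wz":0},{"tx":0,"ty":0,"tz":0,"wx":0,"wy":0,"wz":0},{"tx":0,"ty":0,"tz":0,"wx":0,"wy":0,"wz":0}]' -1 && python3 -m jog '[{"tx":0,"ty":0,"tz":-0.02,"wx":0,"wy":0,"wz":0},{"tx":0,"ty":0,"tz":-0.04,"wx":0,"wy":0,"wz":0},{"tx":0,"ty":0,"tz":-0.04,"wx":0,"wy":0,"wz":0},{"tx":0,"ty":0,"tz":-0.04,"wx":0,"wy":0,"wz":0},{"tx":0,"ty":0,"tz":-0.04,"wx":0,"wy":0,"wz":0},{"tx":0,"ty":0,"tz":0,"wx":0,"wy":0,"wz":0}]' && python3 - <<'E'
from rig import arm
import cv2,numpy as np
f=arm.grab_frame("wrist");np.savez("pics/wrist2.npz",**f)
s=arm.grab_frame("scene");np.savez("pics/scene2.npz",**s)
a=cv2.resize(f["image"][130:360,180:460],(560,460),interpolation=cv2.INTER_CUBIC)
b=cv2.resize(s["image"][180:295,270:375],None,fx=2.2,fy=4,interpolation=cv2.INTER_CUBIC)[:460]
cv2.imwrite("pics/wrist2.png",np.hstack([a,b])[:,:,::-1])
E
```

```text
time: 5.25
eef_pos: [456.9, 50.7, 212.8]
tool_rot: [[-0.948, -0.319, 0.0], [-0.319, 0.948, 0.0], [-0.0, 0.0, -1.0]]
wrist_force: [-0.1, 0.5, 0.2]
gripper_width: 85.1
time: 5.85
eef_pos: [457.9, 50.4, 397.4]
tool_rot: [[-0.948, -0.319, 0.008], [-0.319, 0.948, 0.002], [-0.008, -0.001, -1.0]]
wrist_force: [0.6, -0.2, -1.2]
gripper_width: 85.5
```

View pics/wrist2.png

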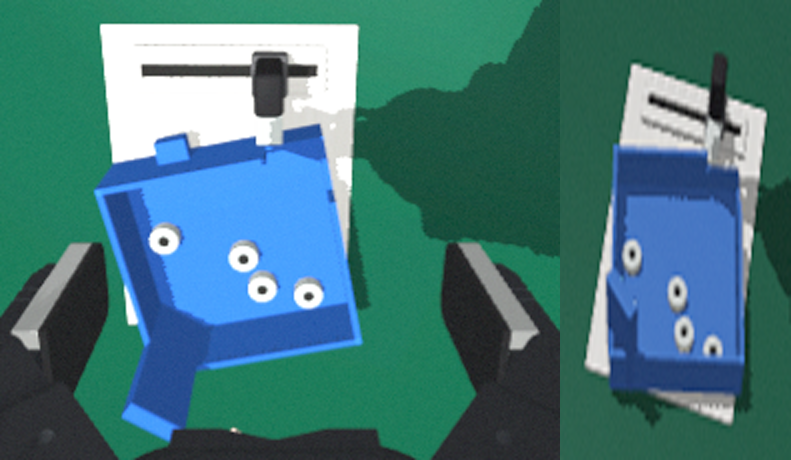

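```bash
python3 - <<'E'
from h import *
o=np.array([573,59.5]);x=np.array([.948,.319]);y=np.array([-.319,.948])
for n in("wrist1","wrist2"):
    w=load(n);im=w["image"];g=cv2.cvtColor(im,cv2.COLOR_RGB2GRAY)
    # slot row: dock x=-113,z~4..8 ; post row at top z=75.5
    D=lambda a,b,z:np.r_[o+a*x+b*y,z]
    for z,label,rng in((6,"slot",60),(75.5,"post",40)):
        b0=0 if label=="slot" else (-20 if n=="wrist1" else 26)
        c=proj(w,D(-113,b0,z))[0];r=int(round(c[1]))
        for rr in((r-1,r,r+1) if label=="slot" else (r-4,r,r+4)):
            cols=np.arange(int(c[0])-75,int(c[0])+75) if label=="slot" else np.arange(int(c[0])-14,int(c[0])+15)
            d=cols[g[rr,cols]<60]
            if len(d):
                P=[onz(w,(q,rr),z)[:2]-o for q in(d.min()-.5,d.max()+.5)]
                print(n,label,rr,d.min(),d.max(),[np.round([p@x,p@y],1).tolist() for p in P])
    b=im.astype(int);m=((b[...,2]>120)&(b[...,2]>b[...,0]*1.8)).astype(np.uint8)
    print(cv2.connectedComponentsWithStats(m)[2][1:].tolist()[:4])
E
```

```text
wrist1 slot 179 287 334 [[-113.9, -51.4], [-114.1, 0.9]]
wrist1 slot 180 295 382 [[-112.8, -42.7], [-113.1, 53.3]]
wrist1 slot 181 289 338 [[-111.7, -49.3], [-111.8, 5.3]]
wrist1 post 196 306 323 [[-116.9, -28.2], [-116.9, -12.7]]
wrist1 post 200 319 322 [[-113.3, -17.0], [-113.3, -13.6]]
wrist1 post 204 307 322 [[-109.6, -27.4], [-109.6, -13.5]]
[[247, 204, 163, 146, 15678]]
wrist2 slot 163 308 334 [[-114.6, 16.1], [-114.7, 50.1]]
wrist2 slot 164 261 334 [[-113.3, -43.2], [-113.4, 50.2]]
wrist2 slot 165 308 334 [[-112.1, 16.1], [-112.1, 50.2]]
wrist2 post 175 319 321 [[-116.9, 29.6], [-116.9, 32.7]]
wrist2 post 179 319 320 [[-112.6, 29.6], [-112.6, 31.7]]
wrist2 post 183 317 320 [[-108.3, 27.5], [-108.3, 31.7]]
[[321, 0, 1, 1, 1], [299, 19, 1, 1, 1], [325, 19, 1, 1, 1], [295, 21, 1, 1, 1]]
```

```bash
python3 - <<'E'
from h import *
o=np.array([573,59.5])
w=load("wrist2");s=load("scene2")
W=lambda a,b:(180+a/2-.25,130+b/2-.25)
S=lambda a,b:(270+(a-560)/2.2-.3,180+b/4-.4)
R={"A(-x-y)":onz(w,W(95,189),49),"C(+x+y)":onz(w,W(361,343),49),"D(-x+y,low)":onz(w,W(320,125),30),
"A s":onz(s,S(613,147),49),"C s":onz(s,S(744,357),49),"plate1 w":onz(w,W(122,413),104),"plate2 w":onz(w,W(178,440),104),
"plate s1":onz(s,S(609,270),104),"plate s2":onz(s,S(637,296),104)}
for k,v in R.items():print(k,np.round(v[:2],1))
A=R["A(-x-y)"][:2];C=R["C(+x+y)"][:2];d=C-A;print("diag",np.linalg.norm(d),"yaw",np.degrees(np.arctan2(d[1],d[0]))-45,"ctr",(A+C)/2)
A=R["A s"][:2];C=R["C s"][:2];d=C-A;print("diag",np.linalg.norm(d),"yaw",np.degrees(np.arctan2(d[1],d[0]))-45,"ctr",(A+C)/2)
E
```

```text
A(-x-y) [551.1 -30.9]
C(+x+y) [603.  159.1]
D(-x+y,low) [476.   85.7]
A s [554.7 -30.8]
C s [601.  158.7]
plate1 w [652.3  24.7]
plate2 w [661.1  60.1]
plate s1 [651.3  26.3]
plate s2 [650.1  58.6]
diag 197.00573690429 yaw 29.712761651557926 ctr [577.02309633  64.1045986 ]
diag 195.1509952382535 yaw 31.261750039046262 ctr [577.86990738  63.96490297]
```

```bash
python3 -m jog '[{"tx":0,"ty":0,"tz":0,"wx":0,"wy":0,"wz":8.2},{"tx":0,"ty":0,"tz":0,"wx":0,"wy":0,"wz":8.2},{"tx":0,"ty":0,"tz":0,"wx":0,"wy":0,"wz":8.2},{"tx":0,"ty":0,"tz":0,"wx":0,"wy":0,"wz":8.2},{"tx":0,"ty":0,"tz":0,"wx":0,"wy":0,"wz":8.2},{"tx":0,"ty":0,"tz":0,"wx":0,"wy":0,"wz":8.2},{"tx":0,"ty":0,"tz":0,"wx":0,"wy":0,"wz":8.2},{"tx":0,"ty":0,"tz":0,"wx":0,"wy":0,"wz":8.2}]' && python3 -m jog '[{"tx":0,"ty":0,"tz":0,"wx":0,"wy":0,"wz":8.2},{"tx":0,"ty":0,"tz":0,"wx":0,"wy":0,"wz":8.2},{"tx":0,"ty":0,"tz":0,"wx":0,"wy":0,"wz":8.2},{"tx":0,"ty":0,"tz":0,"wx":0,"wy":0,"wz":8.2},{"tx":0,"ty":0,"tz":0,"wx":0,"wy":0,"wz":8.2},{"tx":0,"ty":0,"tz":0,"wx":0,"wy":0,"wz":8.2},{"tx":0,"ty":0,"tz":0,"wx":0,"wy":0,"wz":8.2}]' && python3 -m jog '[{"tx":0.0085,"ty":0.0385,"tz":0,"wx":0,"wy":0,"wz":0},{"tx":0.0085,"ty":0.0385,"tz":0,"wx":0,"wy":0,"wz":0},{"tx":0.0085,"ty":0.0385,"tz":0,"wx":0,"wy":0,"wz":0},{"tx":0.0085,"ty":0.0385,"tz":0,"wx":0,"wy":0,"wz":0},{"tx":0.0085,"ty":0.0385,"tz":0,"wx":0,"wy":0,"wz":0},{"tx":0,"ty":0,"tz":0.03,"wx":0,"wy":0,"wz":0},{"tx":0,"ty":0,"tz":0.03,"wx":0,"wy":0,"wz":0},{"tx":0,"ty":0,"tz":0,"wx":0,"wy":0,"wz":0}]' && python3 - <<'E'
from rig import arm
import cv2,numpy as np
from h import *
print(np.round(arm.read_state()["joint_pos"],3))
f=arm.grab_frame("wrist");np.savez("pics/wrist3.npz",**f)
s=arm.grab_frame("scene");np.savez("pics/scene3.npz",**s)
im=f["image"].copy()
u=np.array([.968,-.25,0]);v=np.array([.25,.968,0]);c=np.array([655,43.5,104.])
for a in(-6,6):
  for b in(-18,18): cv2.circle(im,tuple(int(round(q)) for q in proj(f,c+a*u+b*v)[0]),1,(255,0,0),-1)
cv2.imwrite("pics/wrist3.png",im[:,:,::-1])
E
```

```text
time: 6.75
eef_pos: [456.5, 50.5, 391.3]
tool_rot: [[-0.678, 0.735, -0.003], [0.735, 0.678, -0.001], [0.001, -0.003, -1.0]]
wrist_force: [-0.8, 0.5, -0.6]
gripper_width: 85.5
time: 7.45
eef_pos: [456.5, 50.5, 391.3]
tool_rot: [[0.254, 0.967, -0.003], [0.967, -0.254, -0.001], [-0.002, -0.002, -1.0]]
wrist_force: [0.2, -0.2, -0.8]
gripper_width: 85.0
time: 8.25
eef_pos: [652.5, 44.1, 326.9]
tool_rot: [[0.249, 0.968, -0.01], [0.969, -0.249, -0.001], [-0.004, -0.009, -1.0]]
wrist_force: [-0.0, 1.0, -0.1]
gripper_width: 85.3
[-0.445  0.676  0.536  1.602 -0.393  0.983 -0.035]
```

View pics/wrist3.png

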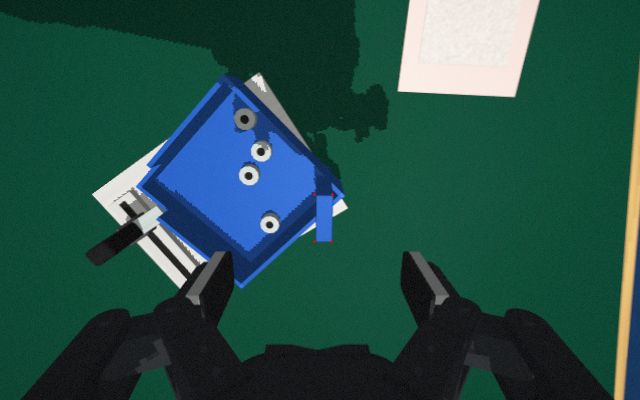

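The reprojected plate corners (red dots around (324,217)) sit on the plate, so the pose is confirmed. Descend and grip.

```bash
python3 -m jog '[{"tx":0,"ty":0.0025,"tz":0.03,"wx":0,"wy":0,"wz":0},{"tx":0,"ty":0,"tz":0.03,"wx":0,"wy":0,"wz":0},{"tx":0,"ty":0,"tz":0.028,"wx":0,"wy":0,"wz":0},{"tx":0,"ty":0,"tz":0,"wx":0,"wy":0,"wz":0},{"tx":0,"ty":0,"tz":0,"wx":0,"wy":0,"wz":0}]' && python3 -m jog '[{"tx":0,"ty":0,"tz":0,"wx":0,"wy":0,"wz":0},{"tx":0,"ty":0,"tz":0,"wx":0,"wy":0,"wz":0},{"tx":0,"ty":0,"tz":0,"wx":0,"wy":0,"wz":0},{"tx":0,"ty":0,"tz":0,"wx":0,"wy":0,"wz":0},{"tx":0,"ty":0,"tz":0,"wx":0,"wy":0,"wz":0},{"tx":0,"ty":0,"tz":0,"wx":0,"wy":0,"wz":0},{"tx":0,"ty":0,"tz":0,"wx":0,"wy":0,"wz":0},{"tx":0,"ty":0,"tz":0,"wx":0,"wy":0,"wz":0}]' 1 100
```

```text
time: 8.85
eef_pos: [656.9, 42.9, 246.3]
tool_rot: [[0.249, 0.969, 0.001], [0.969, -0.249, -0.0], [0.0, 0.001, -1.0]]
wrist_force: [0.3, -0.6, 0.4]
gripper_width: 85.5
time: 9.65
eef_pos: [656.5, 43.1, 245.2]
tool_rot: [[0.249, 0.969, 0.001], [0.969, -0.249, 0.0], [0.0, 0.0, -1.0]]
wrist_force: [-1.5, 0.3, 6.2]
gripper_width: 10.4
```

```bash
python3 -m jog '[{"tx":0,"ty":0.002,"tz":-0.002,"wx":0,"wy":0,"wz":0},{"tx":0,"ty":0.003,"tz":-0.004,"wx":0,"wy":0,"wz":0},{"tx":0,"ty":0.005,"tz":-0.006,"wx":0,"wy":0,"wz":0},{"tx":0,"ty":0.007,"tz":-0.008,"wx":0,"wy":0,"wz":0},{"tx":0,"ty":0.007,"tz":-0.01,"wx":0,"wy":0,"wz":0},{"tx":0,"ty":0.005,"tz":-0.01,"wx":0,"wy":0,"wz":0},{"tx":0,"ty":0.002,"tz":-0.008,"wx":0,"wy":0,"wz":0},{"tx":0,"ty":0,"tz":-0.004,"wx":0,"wy":0,"wz":0}]' && python3 - <<'E'
from rig import arm
import cv2,numpy as np
s=arm.grab_frame("scene");np.savez("pics/scene4.npz",**s)
w=arm.grab_frame("wrist");np.savez("pics/wrist4.npz",**w)
a=cv2.resize(s["image"][160:320,230:390],(480,480),interpolation=cv2.INTER_CUBIC);b=w["image"][:,150:460]
cv2.imwrite("pics/s4.png",np.hstack([a,np.vstack([b,np.zeros((80,310,3),np.uint8)])])[:,:,::-1])
st=arm.read_state();print(np.round(st["joint_pos"],2),st["gripper_width"],st["wrist_force"])
E
```

```text
time: 10.45
eef_pos: [686.9, 35.1, 297.9]
tool_rot: [[0.249, 0.969, 0.001], [0.969, -0.249, -0.0], [0.0, 0.001, -1.0]]
wrist_force: [0.4, 0.0, -3.1]
gripper_width: 10.7
[-0.4   0.75  0.51  1.54 -0.42  0.96 -0.01] 10.449856618015632 [ 0.04497543  0.21608852 -2.59977711]
```

View pics/s4.png

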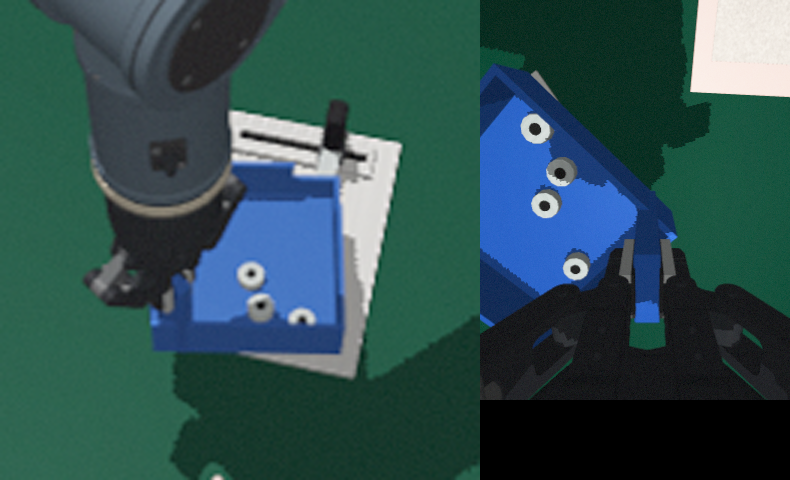

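The tote is off the dock and clear of the catch, with all four spacers inside and the plate held squarely. I'll move outward and up first, to give joint 6 room to tilt.

```bash
python3 -m jog '[{"tx":0,"ty":0.005,"tz":-0.004,"wx":0,"wy":0,"wz":0},{"tx":0,"ty":0.011,"tz":-0.009,"wx":0,"wy":0,"wz":0},{"tx":0,"ty":0.016,"tz":-0.013,"wx":0,"wy":0,"wz":0},{"tx":0,"ty":0.018,"tz":-0.015,"wx":0,"wy":0,"wz":0},{"tx":0,"ty":0.018,"tz":-0.015,"wx":0,"wy":0,"wz":0},{"tx":0,"ty":0.016,"tz":-0.013,"wx":0,"wy":0,"wz":0},{"tx":0,"ty":0.011,"tz":-0.009,"wx":0,"wy":0,"wz":0},{"tx":0,"ty":0.005,"tz":-0.004,"wx":0,"wy":0,"wz":0}]' && python3 -m jog '[{"tx":0,"ty":0,"tz":0,"wx":-0.5,"wy":0,"wz":0},{"tx":0,"ty":0,"tz":0,"wx":-1,"wy":0,"wz":0},{"tx":0,"ty":0,"tz":0,"wx":-1.5,"wy":0,"wz":0},{"tx":0,"ty":0,"tz":0,"wx":-1.5,"wy":0,"wz":0},{"tx":0,"ty":0,"tz":0,"wx":-1.5,"wy":0,"wz":0},{"tx":0,"ty":0,"tz":0,"wx":-1.5,"wy":0,"wz":0},{"tx":0,"ty":0,"tz":0,"wx":-1.5,"wy":0,"wz":0},{"tx":0,"ty":0,"tz":0,"wx":-1.5,"wy":0,"wz":0}]' && python3 -c "
from rig import arm;print(arm.read_state()['joint_pos'])"
```

```text
time: 11.35
eef_pos: [784.1, 10.0, 379.1]
tool_rot: [[0.249, 0.969, 0.001], [0.969, -0.249, -0.001], [-0.0, 0.001, -1.0]]
wrist_force: [0.1, 0.4, -4.6]
gripper_width: 10.5
time: 12.15
eef_pos: [782.5, 11.1, 378.1]
tool_rot: [[0.248, 0.952, 0.177], [0.969, -0.244, -0.045], [0.0, 0.182, -0.983]]
wrist_force: [-0.7, 0.4, -4.3]
gripper_width: 10.8
[-0.34909592  0.77725395  0.5550886   1.25284864 -0.39653714  1.03705772
 -0.0413035 ]
```

```bash
python3 -m jog '[{"tx":0,"ty":0,"tz":0,"wx":-1.5,"wy":0,"wz":0},{"tx":0,"ty":0,"tz":0,"wx":-1.5,"wy":0,"wz":0},{"tx":0,"ty":0,"tz":0,"wx":-1.5,"wy":0,"wz":0},{"tx":0,"ty":0,"tz":0,"wx":-1.5,"wy":0,"wz":0},{"tx":0,"ty":0,"tz":0,"wx":-1.5,"wy":0,"wz":0},{"tx":0,"ty":0,"tz":0,"wx":-1.5,"wy":0,"wz":0},{"tx":0,"ty":0,"tz":0,"wx":-1.5,"wy":0,"wz":0},{"tx":0,"ty":0,"tz":0,"wx":-1.5,"wy":0,"wz":0}]' && python3 -m jog '[{"tx":0,"ty":0,"tz":0,"wx":-1.5,"wy":0,"wz":0},{"tx":0,"ty":0,"tz":0,"wx":-1.5,"wy":0,"wz":0},{"tx":0,"ty":0,"tz":0,"wx":-1.5,"wy":0,"wz":0},{"tx":0,"ty":0,"tz":0,"wx":-1.5,"wy":0,"wz":0},{"tx":0,"ty":0,"tz":0,"wx":-1.5,"wy":0,"wz":0},{"tx":0,"ty":0,"tz":0,"wx":-1.5,"wy":0,"wz":0},{"tx":0,"ty":0,"tz":0,"wx":-1.5,"wy":0,"wz":0},{"tx":0,"ty":0,"tz":0,"wx":-0.5,"wy":0,"wz":0}]' && python3 -m jog '[{"tx":0,"ty":0,"tz":0,"wx":0,"wy":0,"wz":0},{"tx":0,"ty":0,"tz":0,"wx":0,"wy":0,"wz":0},{"tx":0,"ty":0,"tz":0,"wx":0,"wy":0,"wz":0},{"tx":0,"ty":0,"tz":0,"wx":0,"wy":0,"wz":0},{"tx":0,"ty":0,"tz":0,"wx":0,"wy":0,"wz":0}]' && python3 - <<'E'
from rig import arm
import cv2,numpy as np
s=arm.grab_frame("scene");np.savez("pics/scene5.npz",**s)
w=arm.grab_frame("wrist");np.savez("pics/wrist5.npz",**w)
t=arm.grab_frame("top");np.savez("pics/top5.npz",**t)
a=cv2.resize(s["image"][120:370,180:430],(400,400));b=w["image"][:,50:450];c=cv2.resize(t["image"][80:260,230:410],None,fx=1,fy=1)
c=np.hstack([c,cv2.resize(t["image"],(288,180)),np.zeros((180,332,3),np.uint8)])
cv2.imwrite("pics/s5.png",np.vstack([np.hstack([a,b]),c])[:,:,::-1])
E
```

```text
time: 12.95
eef_pos: [782.3, 11.1, 377.9]
tool_rot: [[0.248, 0.895, 0.37], [0.969, -0.229, -0.095], [-0.0, 0.382, -0.924]]
wrist_force: [0.4, -0.8, -3.9]
gripper_width: 10.7
time: 13.75
eef_pos: [782.2, 11.2, 377.9]
tool_rot: [[0.248, 0.808, 0.534], [0.969, -0.207, -0.137], [-0.0, 0.551, -0.834]]
wrist_force: [0.0, 0.6, -3.3]
gripper_width: 10.6
time: 14.25
eef_pos: [783.3, 10.4, 378.7]
tool_rot: [[0.249, 0.808, 0.534], [0.969, -0.207, -0.137], [-0.0, 0.552, -0.834]]
wrist_force: [0.8, -0.6, -3.3]
gripper_width: 10.3
```

View pics/s5.png

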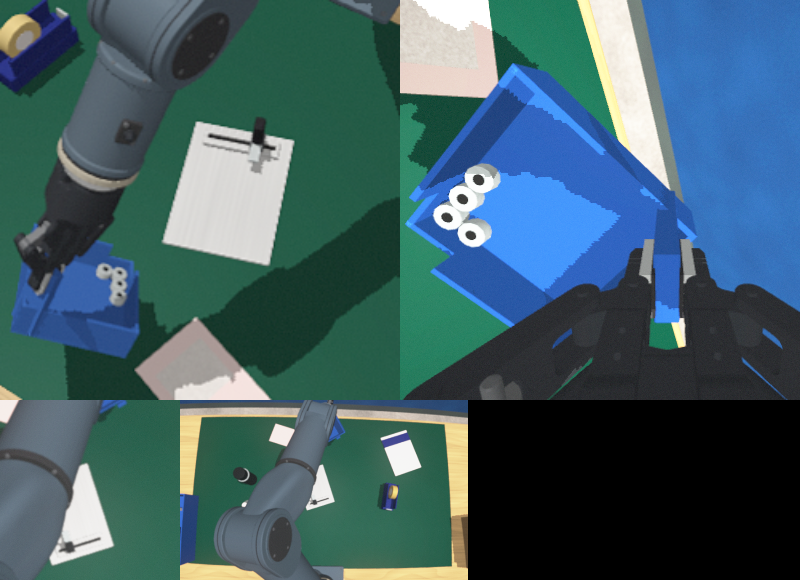

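All four spacers lie together in the pouring corner: wrist crop (447,217), (463,198), (480,178) and (473,234). The catch stands at the open side, and the bystanders are still standing. Now I'll check distances, catch travel, bystanders and stillness numerically.

```bash
python3 -m jog '[{"tx":0,"ty":0,"tz":0,"wx":0,"wy":0,"wz":0},{"tx":0,"ty":0,"tz":0,"wx":0,"wy":0,"wz":0},{"tx":0,"ty":0,"tz":0,"wx":0,"wy":0,"wz":0},{"tx":0,"ty":0,"tz":0,"wx":0,"wy":0,"wz":0},{"tx":0,"ty":0,"tz":0,"wx":0,"wy":0,"wz":0}]' | head -2; python3 - <<'E'
from rig import arm
from h import *
st=arm.read_state();w=arm.grab_frame("wrist");s=arm.grab_frame("scene");w5=load("wrist5")
R=np.array(st["tool_rot"]);p=np.array(st["eef_pos"])
g=p+161.7*R[:,2];pc=g-173*R[:,1]+75*R[:,2];n=-R[:,2]
print("pour corner",np.round(pc),"px",proj(w,pc)[0]-[50,0])
def onplane(f,px,q):
    o,d=ray(f,px);return o+d*((q-o)@n)/(d@n)
for c in[(447,217),(463,198),(480,178),(473,234)]:
    P=onplane(w,(c[0]+50,c[1]),pc+10*n)-5*n;e=P-pc
    print(c,"dist",round(np.linalg.norm(e)),"along tool x,y",np.round([e@R[:,0],e@R[:,1]]))
d=cv2.absdiff(w["image"],w5["image"])[150:260,450:560].astype(int).max(2);print("wrist diff px>60:",(d>60).sum())
# catch in scene: dark post top
x=np.array([.948,.319,0]);y=np.array([-.319,.948,0]);o=np.array([573,59.5,0])
for b in(20,25,30):print("expected post top, base at dock y",b,np.round(proj(s,np.array([o-113*x+b*y+[0,0,75.5],o-113*x+b*y+[0,0,20]])),1).tolist())
gr=cv2.cvtColor(s["image"],cv2.COLOR_RGB2GRAY)
for r in range(194,210,3):
    k=np.flatnonzero(gr[r,330:355]<50)+330;print(r,(k.min(),k.max()) if len(k) else None)
s0=load("scene0")
for nme,(a,b,c,e) in{"tape":(115,180,165,235),"bottle":(230,285,455,500),"flask":(275,345,435,498)}.items():
    print(nme,"changed px",(cv2.absdiff(s["image"],s0["image"])[a:b,c:e].max(2)>60).sum())
E
```

```text
time: 14.9
eef_pos: [783.3, 10.5, 378.7]
pour corner [770.  14.  86.] px [ 37.11750236 212.26943901]
(447, 217) dist 304 along tool x,y [  0. 304.]
(463, 198) dist 313 along tool x,y [ 15. 312.]
(480, 178) dist 322 along tool x,y [ 29. 321.]
(473, 234) dist 326 along tool x,y [-13. 325.]
wrist diff px>60: 0
expected post top, base at dock y 20 [[340.1, 195.8], [338.7, 207.9]]
expected post top, base at dock y 25 [[342.2, 196.2], [340.7, 208.3]]
expected post top, base at dock y 30 [[344.2, 196.6], [342.6, 208.6]]
194 (np.int64(340), np.int64(344))
197 (np.int64(339), np.int64(345))
200 (np.int64(339), np.int64(344))
203 (np.int64(339), np.int64(344))
206 (np.int64(338), np.int64(344))
209 (np.int64(332), np.int64(344))
tape changed px 0
bottle changed px 25
flask changed px 0
```

My crop offset was wrong by 400 px, because the composite started at column 400. Redoing the distances with the right pixels.

```bash
python3 - <<'E'
from rig import arm
from h import *
st=arm.read_state();w=load("wrist5");s=load("scene5");s0=load("scene0")
R=np.array(st["tool_rot"]);p=np.array(st["eef_pos"]);n=-R[:,2]
pc=p+236.7*R[:,2]-173*R[:,1]
for c in[(97,217),(113,198),(130,178),(123,234)]:
    o,d=ray(w,c);q=pc+10*n;P=o+d*((q-o)@n)/(d@n)-5*n;e=P-pc
    print(c,"dist",round(np.linalg.norm(e)),"tool x,y",np.round([e@R[:,0],e@R[:,1]]))
print("tilt",np.arccos(n[2]),"qvel",np.abs(st["qvel"]).max(),st["time"],st["gripper_width"])
d=cv2.absdiff(s["image"],s0["image"])[230:285,455:500].max(2)>60
i=np.argwhere(d);print("bottle diff rows/cols",i.min(0)+[230,455],i.max(0)+[230,455])
E
```

```text
(97, 217) dist 15 tool x,y [ 0. 15.]
(113, 198) dist 33 tool x,y [15. 29.]
(130, 178) dist 53 tool x,y [29. 44.]
(123, 234) dist 34 tool x,y [-13.  30.]
tilt 0.5846974634729332 qvel 0.005505660227742671 15.0 10.5783119056676
bottle diff rows/cols [235 483] [238 492]
```

```bash
python3 -c "
from rig import arm
print(arm.sign_off())"
```

```text
the job is handed in; nothing more can be done
None
```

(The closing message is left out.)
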